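# Lock the dust extractor with its square key

## Robot

A 7-joint arm with a two-finger parallel gripper is mounted at the origin on the work surface. World frame = base frame: x ahead of the robot, y to its left, z up, the work surface at z = 0. Lengths are in m, angles in rad, forces in N, time in s.
With the tool pointing down it reaches from about 0.425 to 0.875 m from the base axis. Payload 4.7 kg.
Tool frame: the origin (TCP) lies midway between the tips of the shut fingers; the grasp point (between the pads) lies 19 mm behind it; z points along the fingers, y is the direction in which the jaws open and shut (so a half turn about z gives the same grasp; the last joint's range is limited). The gripper opens to 87 mm and grips with 3 to 60 N. Pads are 19 mm wide; open, the fingers measure 117 mm over their backs; the gripper's body (75 mm by 190 mm) begins 51 mm behind the grasp point.
Start: joints at [1.151, 0.321, -0.07, 1.45, 0.023, 1.371, -0.057], TCP at [0.273, -0.59, 0.223] pointing down, gripper open.
Joint ranges: [-2.86, 2.86], [-0.3, 2.09], [-1.38, 1.24], [0.06, 2.45], [-1.56, 4.7], [0.09, 2.05], [-2.69, 2.69]. Speed limits (rad/s): [2.57, 2.57, 3.14, 3.14, 3.14, 3.14, 3.14].

## Interface

Orientations are given as a unit quaternion [x, y, z, w].
In Python, from station import manip gives the robot as it stands.
- The arm moves only by the tool play_rows, never from a script. Its argument "rows" is a list that holds one entry, the list of rows, each a list of 5 numbers: the shift along the tool's x, y, z in m, then the turn about the tool's z in rad, then the closure, from 0 (fully open) to 1 (shut). In form: [[[x, y, z, spin, jaw], ...]]. A call has 1 to 20 rows; each row is the pose to reach, as a shift and turn from the pose commanded when the call began, along the tool's axes at that moment; what a row does not reach only later rows make up. A row lasts 1/8 s, in which the tool goes at most 62.5 mm and 10.7 degrees, less where a joint would pass 70% of its speed; a pose out of reach is approached as far as the arm can. A call with a gripper value outside its range is refused whole. The fingers move at their own pace and stop on an object; "squeeze" is the grip in N (left out, the last holds). Time passes only in rows, so rows that repeat a pose let the fingers close. It gives the time, the measured TCP pose, the force and the opening at its end, in the units of the state.
- manip.get_obs(): the state, without advancing time (a new reading comes with each control period).
- manip.get_image(name): name is "scene" or "top" or "wrist"; returns a dict with "img" (420x560x3 uint8, red, green, blue), "K" (3x3 intrinsics, pixels), "T" (4x4, takes a point from camera to world coordinates). Camera axes: x right, y down, z forward; pixel columns grow to the right and rows downward; lengths in m; the calibration is good to about 2 mm. A picture is of the moment at which its call begins. There is no depth.
- manip.hand_in(): hands the job in, once; it reports no verdict.
The state is a dict: "t": time; "joints": joint angles; "qvel": joint speeds; "tau": joint torques, N m; "tool_pos": TCP position; "tool_rot": TCP orientation; "wrist_force": force on the tool from outside, world axes, zero at the start; "moment": the same for the moment, N m; "opening": finger opening in m.
Only numpy, scipy, OpenCV 4.12 (cv2) and the standard library are available. Lean on these libraries where they do the work, as an engineer would, in place of code of your own. Each camera call takes 0.05 s, during which the arm holds its last target.

## Task

The filter of the desk dust extractor has been changed and must be locked in again. Take the larger of the two T-handled keys from the grey stand, push it fully home in the square socket in the extractor's top, and turn the lock clockwise (seen from above) until it stops. Leave the key standing in the lock, let go of it, and leave the smaller key in the stand.

Things in the scene. Friction and masses are not known exactly. Their poses are not given: they have to be found in the camera images.
- key_grip (a point): Centre of the handle bar of the larger steel T-key, upright in one well of a grey stand; lifts straight out. Bar level: 70 mm long (x), 14 wide (y), 18 high (z up). Downwards from here: bar to 9 mm, round neck (10 thick) to 34, round collar (48 across) to 39, 14 mm square shank, sides along x and y, to its tip at 69; last 6 mm tapered to 8. The collar rests on the stand's top. 0.11 to 0.22 kg.
- small_key_grip (a point): Centre of the handle bar of the smaller steel T-key, in the stand's other well, 100 mm from the larger: bar only 40 mm long (x), 10 wide, 12 high, collar 40 across, 8 mm square shank, as tall as the larger key. Not for this lock. The stand: 70 x 170 mm, 40 high.
- socket (a point): Centre of the lock's mouth, at the top of a steel ring 56 mm across in the top of a white box (240 x 200 x 60 mm). z up; x, y along the square's sides, turning with it; the key fits in any of 4 ways, up to 10 degrees off. Funnel 26 mm square, narrowing over 8 mm to a 16.5 mm square hole, 34 mm deep in all. Fully home, the key's collar lies on the ring, its bar's centre 39 mm above this point.
- lock (a joint): Turn of the lock in rad, growing clockwise seen from above: begins at 0 to 0.3, hard stop (locked) at 1.2. Light friction (about 0.1 N m), stays where it is left; the key has up to 0.2 rad of play in it each way.

How it is judged:
On the way, in this order (a step that is already met when the one before it is completed fails the run):
1. the larger key is home in the socket, upright, before the lock has been turned (horizontal distance between key_grip and socket below 0.012 m and z of key_grip in the frame of socket below 0.049 m and angle between key_grip's own z axis and vertical below 0.2 rad), for 0.1 s.
2. the lock is turned clockwise to its stop (value of joint lock above 1 rad), for 0.1 s.
At the end, for the whole second after the job is handed in: The lock stands within 0.2 rad of its stop (above 1.0 rad) and at rest; the larger key stands in the socket within 10 mm of fully home (handle centre less than 49 mm above the mouth), within 12 mm of its axis and upright within 0.2 rad (all of step 1 and value of joint lock above 1 rad and velocity of joint lock below 0.05 rad/s); the robot touches nothing.
It fails at once if the smaller key is taken out of its place in the stand (distance of small_key_grip from where it was at the start of the episode above 0.03 m).
It also fails if it takes over 42 s, if anything falls off the work surface, if the arm or the gripper's body presses on something with over 40 N, if the wrist force passes 120 N, or if a joint passes its speed limit or range.

## Working session

There is one attempt and no reset: what is moved stays moved. The work goes in short steps, Python scripts to look and compute and a tool call to move; the robot and the scene stay as the last step left them, time stands still between calls to the robot, and variables do not carry over. Pictures are saved under pics/ and viewed, and the job is handed in when it is done.

Besides the shell and the picture viewer there is one more tool, called after "Request:" in YAML: its name, and indented under it one key for each argument. play_rows: Moves the arm, as the interface text tells. Its arguments: {"type":"object","properties":{"rows":{"type":"array"},"squeeze":{"type":"number"}},"required":["rows"]}

```bash
mkdir -p pics
cat > h.py <<'E'
import numpy as np, cv2
from station import manip
def snap(name,fn):
    r=manip.get_image(name); cv2.imwrite('pics/%s.png'%fn, r['img'][:,:,::-1]); np.savez('pics/%s.npz'%fn,K=r['K'],T=r['T']); return r
def px(fn,u,v,z):
    d=np.load('pics/%s.npz'%fn); K,T=d['K'],d['T']
    r=T[:3,:3]@np.linalg.inv(K)@np.array([u,v,1.]); o=T[:3,3]; return o+r*(z-o[2])/r[2]
def proj(fn,p):
    d=np.load('pics/%s.npz'%fn); K,T=d['K'],d['T']
    c=np.linalg.inv(T)@np.append(p,1); q=K@c[:3]; return q[:2]/q[2]
E
python3 - <<'E'
from h import *
o=manip.get_obs(); print(o)
for n in ['scene','top','wrist']:
    r=snap(n,n+'0'); print(n,r['T'].round(3).tolist(),r['K'][0,0])
E
```

```text
{'t': 0.0, 'joints': array([ 1.15111236,  0.32180957, -0.07007199,  1.45167783,  0.02258971,
        1.3707861 , -0.05689036]), 'qvel': array([-4.41637407e-04, -1.20047598e-03, -2.86105298e-05,  2.04189392e-03,
       -5.68393407e-04, -1.91990506e-04,  5.90600885e-04]), 'tau': array([ 2.13729090e-04, -4.91291785e+01, -4.03624177e-01, -3.12529063e+01,
       -6.39108382e-02,  4.38970432e-02,  1.89111643e-04]), 'tool_pos': array([ 0.27291861, -0.58932025,  0.22146871]), 'tool_rot': array([ 9.76567748e-01,  2.15208125e-01, -2.48587649e-04, -9.13891631e-04]), 'wrist_force': array([-0.01362858,  0.11471919,  0.40931611]), 'moment': array([ 0.00329126, -0.03660796,  0.02207227]), 'opening': 0.08698970321920199}
scene [[-0.567, 0.696, -0.441, 0.896], [0.824, 0.476, -0.308, 0.177], [-0.005, -0.537, -0.843, 0.789], [0.0, 0.0, 0.0, 1.0]] 392.76598192737634
top [[-0.011, -0.993, 0.121, 0.449], [-1.0, 0.01, -0.008, -0.061], [0.007, -0.121, -0.993, 0.879], [0.0, 0.0, 0.0, 1.0]] 453.47539798197073
wrist [[0.42, -0.872, -0.25, 0.342], [-0.907, -0.405, -0.114, -0.558], [-0.002, 0.275, -0.962, 0.383], [0.0, 0.0, 0.0, 1.0]] 329.96181935036503
```

View pics/scene0.png

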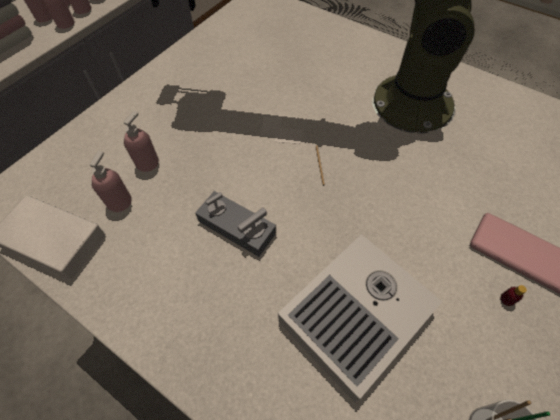

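View pics/top0.png

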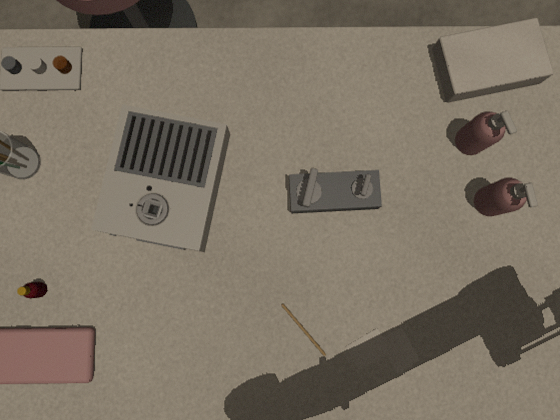

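View pics/wrist0.png

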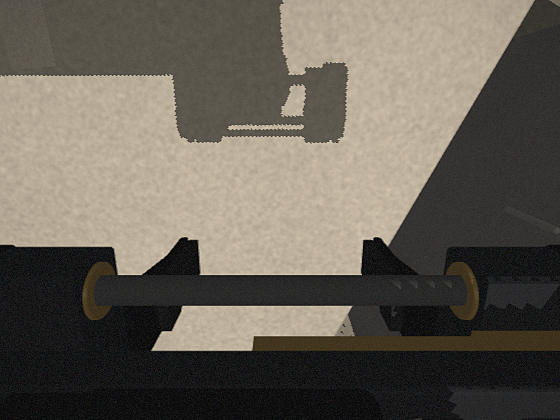

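The top view shows the large key near (309,187), the small key near (363,185) and the socket near (152,209). I'll enlarge these next.

Run:
```python
import cv2,numpy as np
t=cv2.imread('pics/top0.png'); s=cv2.imread('pics/scene0.png')
def c(i,x,y,w,h,k): return cv2.resize(i[y:y+h,x:x+w],None,fx=k,fy=k,interpolation=cv2.INTER_CUBIC)
g=lambda i:cv2.convertScaleAbs(i,alpha=1.5,beta=10)
cv2.imwrite('pics/c1.png',g(c(t,280,155,110,70,7)))
cv2.imwrite('pics/c2.png',g(c(t,115,175,75,70,8)))
cv2.imwrite('pics/c3.png',g(np.hstack([c(s,190,185,95,75,4),c(s,345,250,95,75,4)])))
```

```text
(no output)
```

View pics/c1.png

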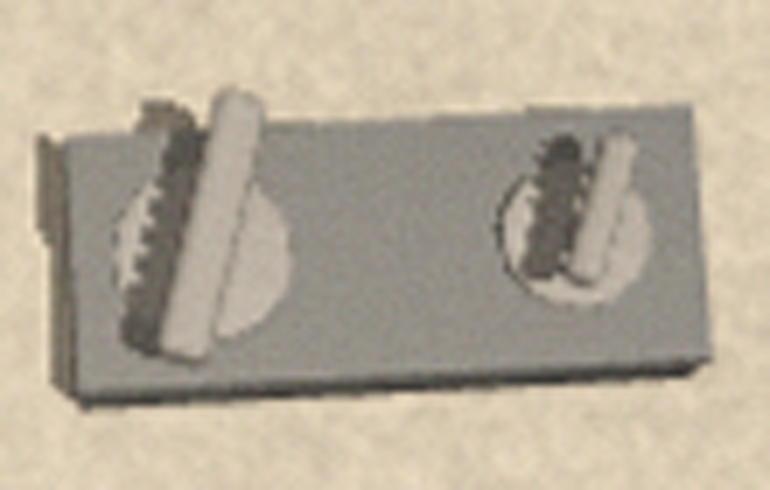

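View pics/c2.png

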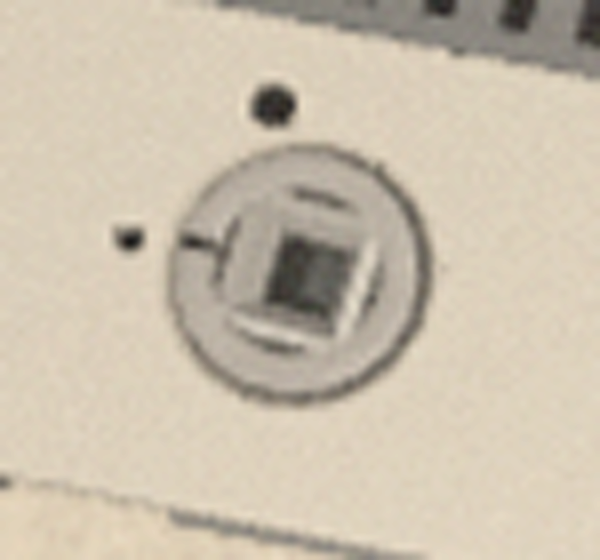

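View pics/c3.png

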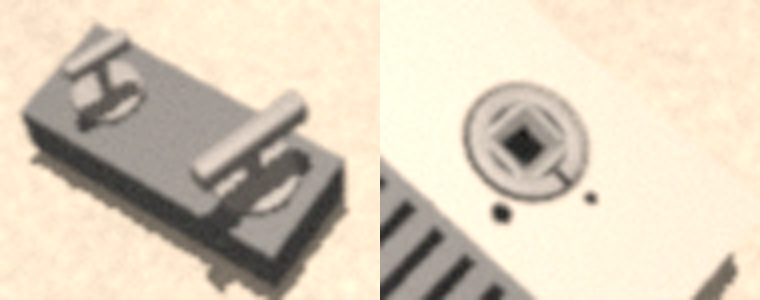

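Run:
```python
from h import *
o=lambda a:a-0.43
def tri(u1,u2):
    A=[];b=[]
    for fn,(u,v) in (('top0',u1),('scene0',u2)):
        d=np.load('pics/%s.npz'%fn);P=d['K']@np.linalg.inv(d['T'])[:3]
        for k,w in((0,u),(1,v)):
            r=w*P[2]-P[k];A.append(r[:3]);b.append(-r[3])
    x,e,*_=np.linalg.lstsq(np.array(A),np.array(b),rcond=None);return x
T=lambda x,y:(280+x/7-.43,155+y/7-.43)
S=lambda x,y:(115+x/8-.44,175+y/8-.44)
a=px('top0',*T(237,92),.088);b=px('top0',*T(188,355),.088);print('bar',a,b,(a+b)/2,np.linalg.norm(a-b),np.arctan2(*(a-b)[1::-1]))
a2=px('top0',*T(622,135),.085);b2=px('top0',*T(585,278),.085);print('small',a2,b2,(a2+b2)/2,np.linalg.norm(a2-b2))
print('collar',px('top0',*T(205,250),.045),px('top0',*T(575,225),.045))
for z in(.06,.065):print('ring',z,px('top0',*S(300,273),z),px('scene0',381.2,285.1,z), 'diam',np.linalg.norm(px('top0',*S(170,273),z)-px('top0',*S(432,273),z)))
print(tri(S(300,273),(381.2,285.1)), tri(T(213,222),(252.6,218.8)))
# square hole corners (lower rim z~.052)
q=[(285,235),(355,248),(335,325),(265,305)]
Q=[px('top0',*S(*c),.054) for c in q]
for i in range(4):
    d=Q[(i+1)%4]-Q[i];print(np.degrees(np.arctan2(d[1],d[0])),np.linalg.norm(d))
for c in [(370,143),(0,0)]:pass
st=[px('top0',*T(x,y),.04) for x,y in((65,135),(692,103),(710,360),(82,397))]
for i in range(4):
    d=st[(i+1)%4]-st[i];print('stand',np.degrees(np.arctan2(d[1],d[0])),np.linalg.norm(d))
q=manip.get_obs()
from scipy.spatial.transform import Rotation as R
print(R.from_quat(q['tool_rot']).as_matrix().round(3))
```

```text
bar [ 0.63110152 -0.11969527  0.088     ] [ 0.56359453 -0.10608232  0.088     ] [ 0.59734803 -0.11288879  0.088     ] 0.06886585709337822 -0.19898397252292746
small [ 0.61966276 -0.21804443  0.085     ] [ 0.58276969 -0.20740374  0.085     ] [ 0.60121623 -0.21272408  0.085     ] 0.038396904983386736
collar [ 0.59808741 -0.11353167  0.045     ] [ 0.60389661 -0.21254946  0.045     ]
ring 0.06 [0.5642197  0.17349049 0.06      ] [0.56491037 0.17388807 0.06      ] diam 0.05949267336985021
ring 0.065 [0.56351442 0.17205826 0.065     ] [0.56718285 0.17390956 0.065     ] diam 0.05912962122645776
[0.5643798  0.17385674 0.05879471] [ 0.59777098 -0.11245627  0.08451271]
-101.15525040142317 0.016410353833505545
166.79923958833177 0.018238890810085718
73.47465371481002 0.016794327428528506
-14.458397794455024 0.016683226325325578
stand -87.5690538978802 0.1696533357792142
stand -178.1295701416598 0.07019549215050412
stand 92.82181217874795 0.16832196071385316
stand 2.951835704289539 0.07134334811266464
[[ 0.907  0.42  -0.001]
 [ 0.42  -0.907  0.001]
 [-0.    -0.001 -1.   ]]
```

Both cameras agree. The key bar is at (0.5975, -0.1125) and points at -11.4°. The socket is at (0.564, 0.1735, 0.06), with its sides at about -14°. I'll grasp with tool x at about 168.6°, a half turn round, which leaves the last joint free for the clockwise turn.

Request:
play_rows:
  rows:
    - [[0.03, -0.018, 0, -0.15, 0], [0.07, -0.04, 0, -0.32, 0], [0.1, -0.06, 0, -0.49, 0], [0.14, -0.08, 0, -0.66, 0], [0.17, -0.1, 0, -0.83, 0], [0.2, -0.12, 0, -1.0, 0], [0.24, -0.142, 0, -1.17, 0], [0.27, -0.162, 0, -1.34, 0], [0.31, -0.184, 0, -1.51, 0], [0.34, -0.204, 0, -1.68, 0], [0.37, -0.222, 0.01, -1.85, 0], [0.41, -0.245, 0.02, -2.02, 0], [0.44, -0.263, 0.03, -2.19, 0], [0.465, -0.28, 0.04, -2.35, 0], [0.485, -0.29, 0.05, -2.45, 0], [0.4946, -0.2962, 0.06, -2.51, 0], [0.4946, -0.2962, 0.06, -2.51, 0], [0.4946, -0.2962, 0.06, -2.51, 0], [0.4946, -0.2962, 0.06, -2.51, 0]]

```text
t: 2.52
tool_pos: [0.5973, -0.1145, 0.163]
tool_rot: [0.1, 0.995, -0.0, 0.0]
wrist_force: [0.2, 0.3, -0.9]
opening: 0.0871
```

Run:
```python
from h import *
from scipy.spatial.transform import Rotation as R
for n in ['top','wrist']: snap(n,n+'1')
o=manip.get_obs(); print(o['t'],o['tool_pos'],o['joints'].round(3),o['wrist_force']);print(R.from_quat(o['tool_rot']).as_matrix().round(4)); print(proj('wrist1',np.array([.5975,-.1125,.088])))
t=cv2.imread('pics/top1.png');w=cv2.imread('pics/wrist1.png')
```

```text
2.625 [ 0.5974348  -0.11403818  0.16301649] [ 0.685  0.336 -0.659  1.62   0.214  1.258  1.358] [ 0.75217312 -0.23621968  0.01814106]
[[-9.802e-01  1.980e-01  6.000e-04]
 [ 1.980e-01  9.802e-01 -7.000e-04]
 [-7.000e-04 -6.000e-04 -1.000e+00]]
[281.99720703 213.45296986]
```

View pics/wrist1.png

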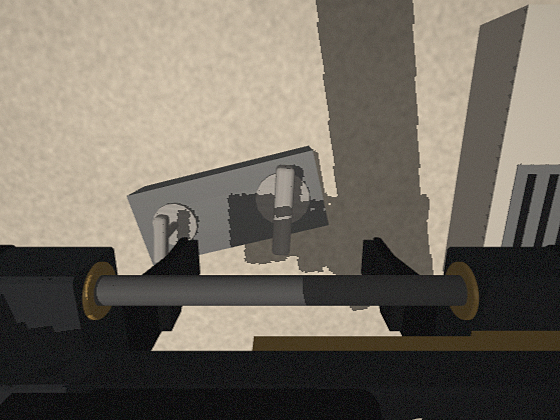

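The wrist view shows the bar running from (286,167) to (282,255). Its centre fits the projected (282,213), so I'll descend and grip.

Request:
play_rows:
  rows:
    - [[0, 0.0015, 0.03, 0, 0], [0, 0.0015, 0.06, 0, 0], [0, 0.0015, 0.085, 0, 0], [0, 0.0015, 0.095, 0, 0], [0, 0.0015, 0.102, 0, 0], [0, 0.0015, 0.102, 0, 0], [0, 0.0015, 0.102, 0, 0]]

```text
t: 3.5
tool_pos: [0.5985, -0.1118, 0.0615]
tool_rot: [0.099, 0.995, -0.0, 0.001]
wrist_force: [-0.4, 0.8, -0.5]
opening: 0.0867
```

Run:
```python
from h import *
for n in ['top','scene','wrist']: snap(n,n+'2')
o=manip.get_obs(); print(o['t'],o['tool_pos'],o['wrist_force'])
s=cv2.imread('pics/scene2.png')[150:270,180:340]; t=cv2.imread('pics/top2.png')[140:260,240:400]
cv2.imwrite('pics/c4.png',cv2.convertScaleAbs(np.hstack([cv2.resize(s,None,fx=2.5,fy=2.5),cv2.resize(t,None,fx=2.5,fy=2.5)]),alpha=1.6,beta=10))
```

```text
3.65 [ 0.59824429 -0.11178918  0.06124191] [-0.05767484 -0.71699029  0.0731836 ]
```

View pics/c4.png

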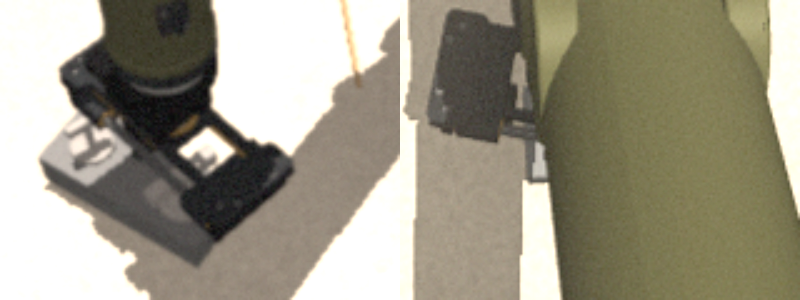

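View pics/wrist2.png

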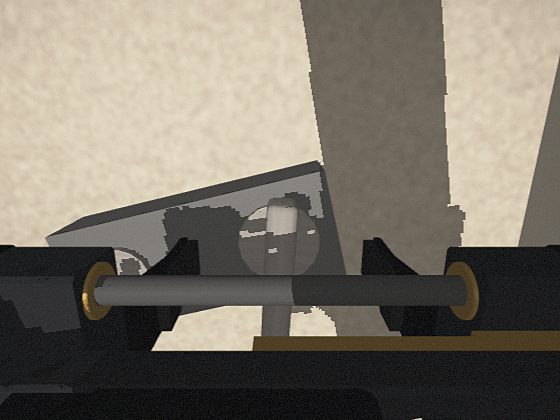

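The bar, at (280,270) in the wrist view, lies centred between the fingers. I'll close and lift.

Request:
play_rows:
  rows:
    - [[0, 0, 0, 0, 0.5], [0, 0, 0, 0, 1], [0, 0, 0, 0, 1], [0, 0, 0, 0, 1], [0, 0, 0, 0, 1], [0, 0, 0, 0, 1], [0, 0, 0, 0, 1], [0, 0, 0, 0, 1]]
  squeeze: 50

```text
t: 4.65
tool_pos: [0.5978, -0.1119, 0.0606]
tool_rot: [0.099, 0.995, -0.0, 0.0]
wrist_force: [1.0, -2.2, 0.8]
opening: 0.0153
```

Request:
play_rows:
  rows:
    - [[0, 0, -0.01, 0, 1], [0, 0, -0.025, 0, 1], [0, 0, -0.045, 0, 1], [0, 0, -0.07, 0, 1], [0, 0, -0.095, 0, 1], [0, 0, -0.11, 0, 1], [0, 0, -0.12, 0, 1], [0, 0, -0.12, 0, 1], [0, 0, -0.12, 0, 1]]

```text
t: 5.78
tool_pos: [0.5972, -0.1117, 0.1796]
tool_rot: [0.099, 0.995, 0.0, -0.001]
wrist_force: [-0.5, -0.1, -1.8]
opening: 0.0139
```

Run:
```python
from h import *
from scipy.spatial.transform import Rotation as R
for n in ['top','scene','wrist']: snap(n,n+'3')
o=manip.get_obs(); print(o['t'],o['tool_pos'],o['wrist_force'],o['opening'],o['joints'].round(2));print(R.from_quat(o['tool_rot']).as_matrix().round(4))
s=cv2.imread('pics/scene3.png')[120:270,180:340]; t=cv2.imread('pics/top3.png')[130:280,240:400]
cv2.imwrite('pics/c5.png',cv2.convertScaleAbs(np.hstack([cv2.resize(s,None,fx=2.5,fy=2.5),cv2.resize(t,None,fx=2.5,fy=2.5)]),alpha=1.6,beta=10))
```

```text
5.925 [ 0.59727026 -0.11167904  0.17962196] [-0.64838593 -0.42476683 -2.46145529] 0.013314889548743158 [ 0.69  0.32 -0.66  1.6   0.21  1.29  1.36]
[[-9.805e-01  1.965e-01 -1.500e-03]
 [ 1.965e-01  9.805e-01  4.000e-04]
 [ 1.600e-03  1.000e-04 -1.000e+00]]
```

View pics/c5.png

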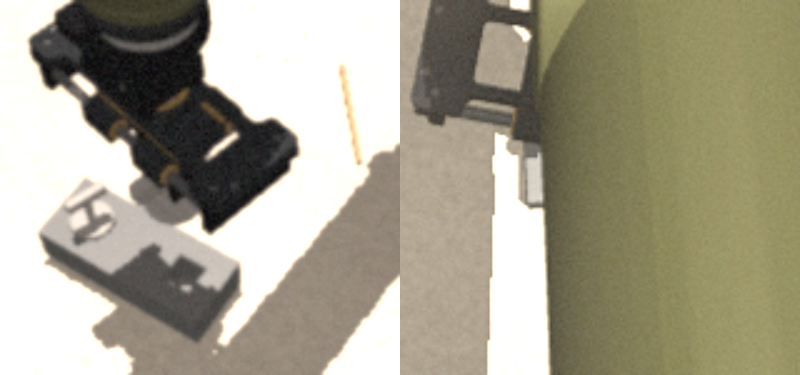

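View pics/wrist3.png

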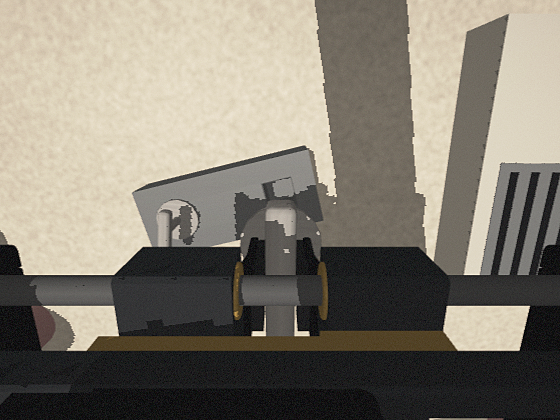

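The key is lifted and hangs at (280,260) in the wrist view. The small key is still in its well. Next I'll carry the key to above the socket.

Request:
play_rows:
  rows:
    - [[0.008, 0.025, 0, 0.0, 1], [0.02, 0.06, 0, 0.01, 1], [0.035, 0.105, 0, 0.02, 1], [0.05, 0.155, 0, 0.03, 1], [0.065, 0.2, 0, 0.04, 1], [0.08, 0.24, 0, 0.04, 1], [0.0865, 0.265, 0, 0.04, 1], [0.0884, 0.273, 0, 0.04, 1], [0.0884, 0.273, 0, 0.04, 1], [0.0884, 0.273, 0, 0.04, 1], [0.0884, 0.273, 0, 0.04, 1]]

```text
t: 7.3
tool_pos: [0.5651, 0.1717, 0.1804]
tool_rot: [0.12, 0.993, -0.0, -0.0]
wrist_force: [-0.3, 0.7, -2.0]
opening: 0.0135
```

Run:
```python
from h import *
from scipy.spatial.transform import Rotation as R
for n in ['top','scene','wrist']: snap(n,n+'4')
o=manip.get_obs(); print(o['t'],o['tool_pos'],o['wrist_force'],o['opening'],o['joints'].round(2));print(R.from_quat(o['tool_rot']).as_matrix().round(4))
print(proj('wrist4',np.array([.5643,.1735,.06])),proj('scene4',np.array([.5643,.1735,.06])))
s=cv2.imread('pics/scene4.png')[170:320,300:460]; t=cv2.imread('pics/top4.png')[130:280,70:230]
cv2.imwrite('pics/c6.png',cv2.convertScaleAbs(np.hstack([cv2.resize(s,None,fx=2.5,fy=2.5),cv2.resize(t,None,fx=2.5,fy=2.5)]),alpha=1.3,beta=10))
```

```text
7.45 [0.56492641 0.17259548 0.18052193] [-0.25455052  0.28298847 -1.33499764] 0.013646274383029544 [ 0.32  0.31 -0.8   1.64  0.23  1.29  0.82]
[[-9.716e-01  2.367e-01  0.000e+00]
 [ 2.367e-01  9.716e-01 -3.000e-04]
 [-1.000e-04 -3.000e-04 -1.000e+00]]
[280.80415308 197.37171938] [381.1639037  284.74371758]
```

View pics/c6.png

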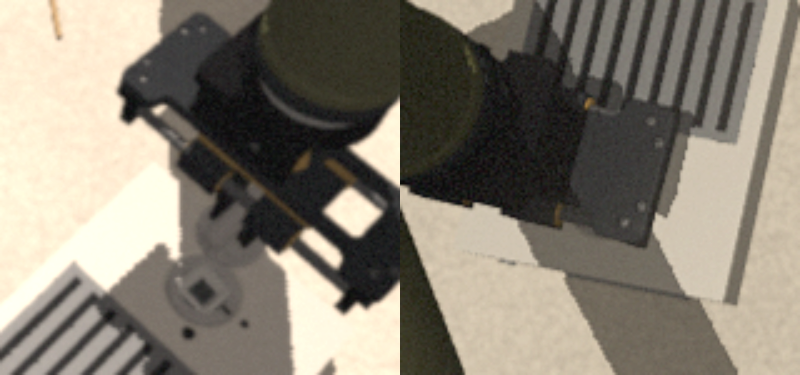

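View pics/wrist4.png

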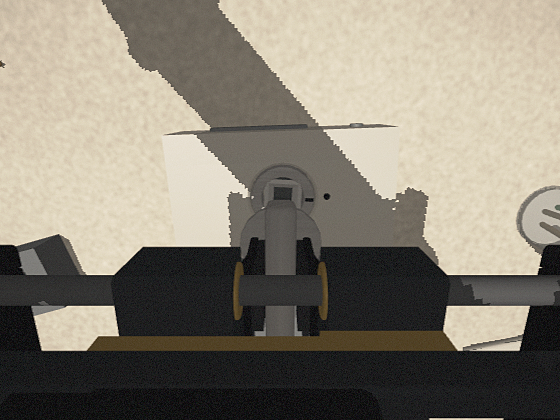

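Run:
```python
from h import *
w=cv2.imread('pics/wrist4.png')[150:250,230:340]
cv2.imwrite('pics/c7.png',cv2.convertScaleAbs(cv2.resize(w,None,fx=6,fy=6,interpolation=2),alpha=1.8,beta=10))
# predicted ring circle and collar circle
a=np.linspace(0,2*np.pi,72)
for nm,c,r in(('ring',(.5643,.1735,.06),.028),('collar',(.565,.1726,.1655),.024)):
    P=np.array([proj('wrist4',np.array([c[0]+r*np.cos(t),c[1]+r*np.sin(t),c[2]])) for t in a]);print(nm,P.min(0),P.max(0))
```

```text
ring [249.09532928 165.85855577] [312.51235019 227.26688706]
collar [238.09397134 205.03106977] [321.41320675 282.44135232]
```

View pics/c7.png

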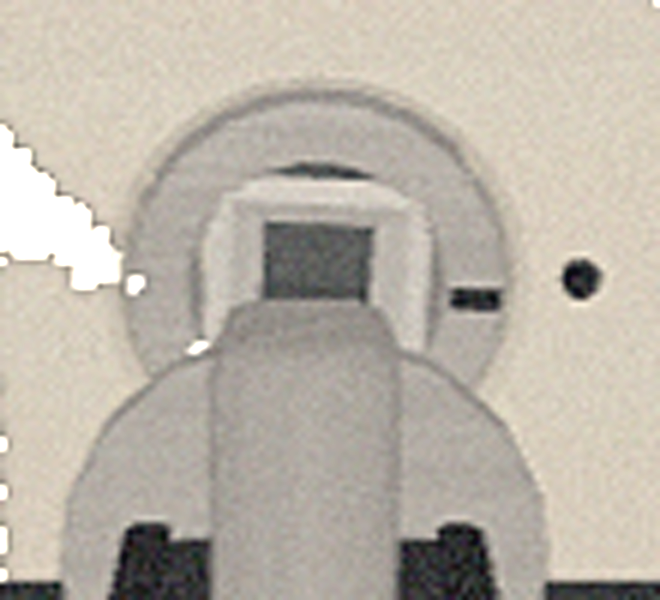

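The ring centre is at (283,197) in the wrist view, about 1.5 mm to the right of the key's collar centre at (281,243). The square's sides run parallel to the bar. I'll shift slightly and lower in stages.

Request:
play_rows:
  rows:
    - [[0, 0.0015, 0.02, 0, 1], [0, 0.0015, 0.045, 0, 1], [0, 0.0015, 0.06, 0, 1], [0, 0.0015, 0.066, 0, 1], [0, 0.0015, 0.07, 0, 1], [0, 0.0015, 0.074, 0, 1], [0, 0.0015, 0.078, 0, 1], [0, 0.0015, 0.082, 0, 1], [0, 0.0015, 0.082, 0, 1]]

```text
t: 8.57
tool_pos: [0.5649, 0.1747, 0.0982]
tool_rot: [0.119, 0.993, -0.0, -0.0]
wrist_force: [-1.0, 0.0, -1.5]
opening: 0.0133
```

No contact force so far, with the tip 12 mm past the mouth. I'll continue down.

Request:
play_rows:
  rows:
    - [[0, 0, 0.004, 0, 1], [0, 0, 0.008, 0, 1], [0, 0, 0.012, 0, 1], [0, 0, 0.015, 0, 1], [0, 0, 0.017, 0, 1], [0, 0, 0.017, 0, 1]]

```text
t: 9.32
tool_pos: [0.5651, 0.1748, 0.082]
tool_rot: [0.119, 0.993, -0.0, 0.0]
wrist_force: [-1.4, -1.3, 2.4]
opening: 0.0132
```

Run:
```python
from h import *
for n in ['scene','wrist']: snap(n,n+'5')
o=manip.get_obs(); print(o['t'],o['tool_pos'],o['wrist_force'],o['moment'],o['joints'].round(2))
s=cv2.imread('pics/scene5.png')[210:330,310:470]; t=cv2.imread('pics/wrist5.png')[150:270,200:360]
cv2.imwrite('pics/c8.png',cv2.convertScaleAbs(np.hstack([cv2.resize(s,None,fx=2.5,fy=2.5),cv2.resize(t,None,fx=2.5,fy=2.5)]),alpha=1.6,beta=10))
```

```text
9.425 [0.56506544 0.17481232 0.0819812 ] [-1.31281843 -0.95580208  3.17674598] [-0.11023902  0.37925493  0.01907036] [ 0.28  0.41 -0.76  1.74  0.31  1.12  0.76]
```

View pics/c8.png

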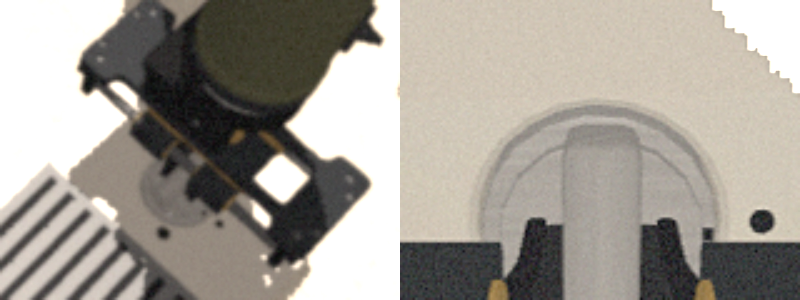

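The collar appears to be on or almost on the ring. I'll press a little further to confirm.

Request:
play_rows:
  rows:
    - [[0, 0, 0.001, 0, 1], [0, 0, 0.002, 0, 1], [0, 0, 0.003, 0, 1], [0, 0, 0.003, 0, 1]]

```text
t: 9.93
tool_pos: [0.5652, 0.1748, 0.0818]
tool_rot: [0.119, 0.993, -0.001, 0.0]
wrist_force: [-7.7, -3.7, 20.3]
opening: 0.0135
```

The key is on a hard stop and stays at z 0.082, so it is home. I'll relieve the press and turn clockwise (+spin).

Request:
play_rows:
  rows:
    - [[0, 0, -0.002, 0, 1], [0, 0, -0.002, 0, 1], [0, 0, -0.002, 0.06, 1], [0, 0, -0.002, 0.14, 1], [0, 0, -0.002, 0.22, 1], [0, 0, -0.002, 0.3, 1], [0, 0, -0.002, 0.38, 1], [0, 0, -0.002, 0.46, 1], [0, 0, -0.002, 0.54, 1], [0, 0, -0.002, 0.62, 1], [0, 0, -0.002, 0.7, 1], [0, 0, -0.002, 0.78, 1], [0, 0, -0.002, 0.86, 1], [0, 0, -0.002, 0.9, 1], [0, 0, -0.002, 0.9, 1]]
  squeeze: 60

```text
t: 11.8
tool_pos: [0.5653, 0.1743, 0.0819]
tool_rot: [0.539, 0.842, -0.0, 0.001]
wrist_force: [-4.4, -2.7, 10.3]
opening: 0.0134
```

Run:
```python
from h import *
from scipy.spatial.transform import Rotation as R
snap('wrist','wrist6')
o=manip.get_obs(); print(o['t'],o['tool_pos'],o['wrist_force'],o['moment'],o['joints'].round(2));print(R.from_quat(o['tool_rot']).as_matrix().round(3)[:,0])
```

```text
11.85 [0.56536418 0.17431042 0.0819449 ] [-3.38044295 -2.21412605 10.37844368] [-0.55664391  0.92604655 -0.02914457] [ 0.16  0.37 -0.6   1.75  0.23  1.1  -0.09]
[-0.419  0.908 -0.001]
```

View pics/wrist6.png

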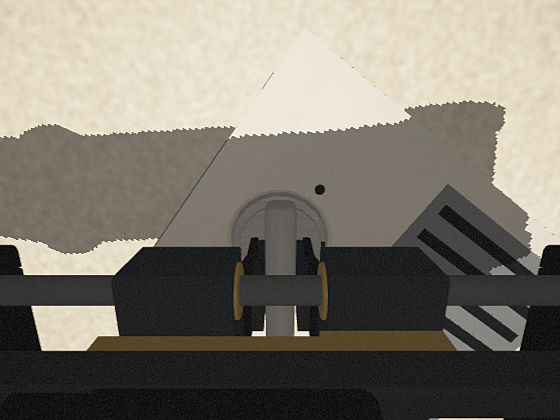

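The tool has turned 0.9 rad, the key turns with it, and the moment about z is small. I'll go on towards the stop in smaller steps.

Request:
play_rows:
  rows:
    - [[0, 0, 0, 0.07, 1], [0, 0, 0, 0.14, 1], [0, 0, 0, 0.2, 1], [0, 0, 0, 0.25, 1], [0, 0, 0, 0.25, 1]]

```text
t: 12.48
tool_pos: [0.5657, 0.1745, 0.0819]
tool_rot: [0.64, 0.769, 0.0, 0.001]
wrist_force: [-3.8, -1.4, 8.5]
opening: 0.0134
```

Run:
```python
from h import *
from scipy.spatial.transform import Rotation as R
o=manip.get_obs(); print(o['t'],o['tool_pos'],o['wrist_force'],o['moment'],o['tau'].round(2));c=R.from_quat(o['tool_rot']).as_matrix()[:,0];print(np.arctan2(c[1],c[0]))
```

```text
12.475 [0.56570274 0.1745153  0.08194849] [-3.81810097 -1.41762823  8.54551699] [-0.49293357  0.7165481   0.04855555] [ -0.76 -39.13  -5.53 -26.1   -0.13  -1.48  -0.14]
1.7532599297320743
```

Request:
play_rows:
  rows:
    - [[0, 0, 0, 0.06, 1], [0, 0, 0, 0.12, 1], [0, 0, 0, 0.15, 1], [0, 0, 0, 0.15, 1]]

```text
t: 12.98
tool_pos: [0.5652, 0.1752, 0.082]
tool_rot: [0.695, 0.719, 0.0, 0.0]
wrist_force: [-3.9, -2.8, 9.1]
opening: 0.0136
```

Run:
```python
from h import *
from scipy.spatial.transform import Rotation as R
o=manip.get_obs(); print(o['t'],o['tool_pos'],o['wrist_force'],o['moment'],o['tau'].round(2));c=R.from_quat(o['tool_rot']).as_matrix()[:,0];print(np.arctan2(c[1],c[0]))
```

```text
12.975 [0.56520851 0.17523731 0.08197133] [-3.87418979 -2.84006318  9.14821748] [-0.25173029  0.98224868  0.096357  ] [  0.08 -39.14  -4.4  -26.39   0.22  -1.65  -0.2 ]
1.6042648569528386
```

Request:
play_rows:
  rows:
    - [[0, 0, 0, 0.05, 1], [0, 0, 0, 0.1, 1], [0, 0, 0, 0.1, 1], [0, 0, 0, 0.1, 1]]

```text
t: 13.48
tool_pos: [0.5648, 0.1748, 0.082]
tool_rot: [0.73, 0.683, -0.0, 0.0]
wrist_force: [-4.6, -2.3, 10.7]
opening: 0.0135
```

Run:
```python
from h import *
from scipy.spatial.transform import Rotation as R
snap('wrist','wrist7')
o=manip.get_obs(); print(o['t'],o['tool_pos'],o['wrist_force'],o['moment'],o['tau'].round(2));c=R.from_quat(o['tool_rot']).as_matrix()[:,0];print(np.arctan2(c[1],c[0]))
w=cv2.imread('pics/wrist7.png')[130:260,200:360]
cv2.imwrite('pics/c9.png',cv2.convertScaleAbs(cv2.resize(w,None,fx=4,fy=4,interpolation=2),alpha=1.8,beta=10))
```

```text
13.525 [0.5647953  0.17477816 0.08195499] [-5.56639019 -2.88481039 10.99897715] [-0.45584329  1.26751219  0.12596564] [ -0.18 -38.66  -4.44 -26.67   0.14  -2.2   -0.15]
1.5043600173575449
```

View pics/c9.png

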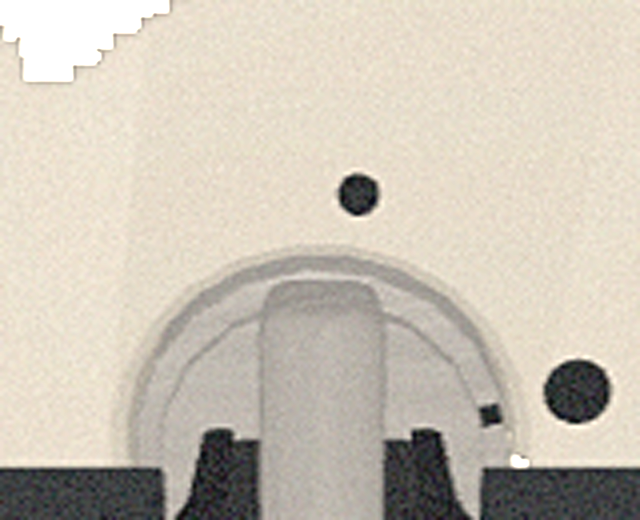

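The lock's mark at (490,413) in the crop is near the large dot (577,390), which is probably the locked position. I'll measure the angles.

```bash
cat >> h.py <<'E'
def ang(fn,u,v,c=(.5648,.1748)):
    p=px(fn,u,v,.06); return np.arctan2(p[1]-c[1],p[0]-c[0]),np.hypot(p[1]-c[1],p[0]-c[0])
E
python3 - <<'E'
from h import *
f=lambda x,y:(200+x/4-.4,130+y/4-.4)
for n,p in(('mark',(490,413)),('small',(358,193)),('large',(577,391))):print(n,ang('wrist7',*f(*p)))
c=(.5643,.1735)
for n,p in(('mark',(200,243)),('small',(128,238)),('large',(273,106))):print(n,ang('top0',115+p[0]/8-.44,175+p[1]/8-.44,c))
g=lambda x,y:(230+x/6-.4,150+y/6-.4)
for n,p in(('mark',(475,298)),('small',(580,278))):print(n,ang('wrist4',*g(*p)))
E
```

```text
mark (np.float64(0.15332478116302817), np.float64(0.025993251165718618))
small (np.float64(1.361975439768895), np.float64(0.0391966312828954))
large (np.float64(0.16892100750722924), np.float64(0.039151520072116315))
mark (np.float64(1.2721242090323526), np.float64(0.023943509721521337))
small (np.float64(1.3610731106952207), np.float64(0.040154396063493344))
large (np.float64(0.18202458984262185), np.float64(0.039207629970691014))
mark (np.float64(1.2652915526880126), np.float64(0.02340042551985866))
small (np.float64(1.3701636309414658), np.float64(0.03873665881994928))
```

The dots are 1.19 rad apart and the mark now lines up with the large one, so the lock is at about 1.2. A small extra turn should meet the stop.

Request:
play_rows:
  rows:
    - [[0, 0, 0, 0.04, 1], [0, 0, 0, 0.08, 1], [0, 0, 0, 0.08, 1]]

```text
t: 13.9
tool_pos: [0.5648, 0.1747, 0.082]
tool_rot: [0.757, 0.654, -0.001, 0.001]
wrist_force: [-5.1, -2.4, 10.9]
opening: 0.0137
```

Run:
```python
from h import *
from scipy.spatial.transform import Rotation as R
snap('wrist','wrist8')
o=manip.get_obs(); print(o['t'],o['tool_pos'],o['wrist_force'],o['moment'],o['tau'].round(2));c=R.from_quat(o['tool_rot']).as_matrix()[:,0];print(np.arctan2(c[1],c[0]))
```

```text
13.95 [0.56479412 0.1746901  0.08193916] [-5.85050573 -1.90419883 11.13902787] [-0.56085501  1.23978387  0.50612653] [ -0.07 -38.7   -4.2  -26.75  -0.12  -2.24  -0.5 ]
1.4254266243870235
```

The moment rose to 0.5 N m, so the lock is at its stop. I'll unwind within the play, open, and lift straight off.

Request:
play_rows:
  rows:
    - [[0, 0, 0, -0.04, 1], [0, 0, -0.001, -0.06, 1], [0, 0, -0.001, -0.06, 0.6], [0, 0, -0.001, -0.06, 0.3], [0, 0, -0.001, -0.06, 0], [0, 0, -0.001, -0.06, 0], [0, 0, -0.001, -0.06, 0], [0, 0, -0.001, -0.06, 0], [0, 0, -0.001, -0.06, 0]]

```text
t: 15.08
tool_pos: [0.5651, 0.1748, 0.0815]
tool_rot: [0.737, 0.676, -0.0, 0.0]
wrist_force: [-0.2, -0.3, 0.0]
opening: 0.0753
```

Run:
```python
from h import *
snap('wrist','wrist9')
o=manip.get_obs(); print(o['t'],o['tool_pos'],o['wrist_force'],o['moment'],o['opening'])
```

```text
15.125 [0.56510248 0.17479968 0.0815342 ] [-0.36603025  0.0936899   0.04231143] [-0.07676131 -0.11562752 -0.03689666] 0.07915815170277987
```

View pics/wrist9.png

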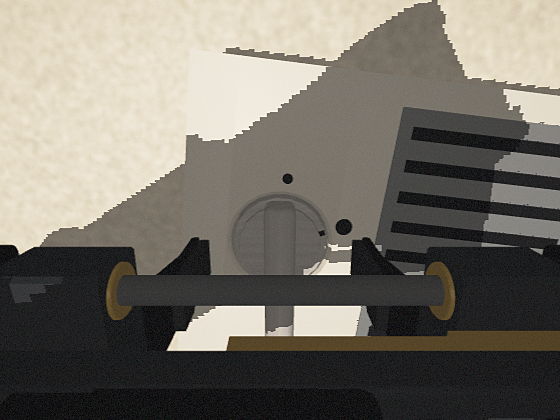

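The fingers are clear on both sides of the bar at (280,265). I'll lift, then move back out of the view for a check.

Request:
play_rows:
  rows:
    - [[0, 0, -0.015, 0, 0], [0, 0, -0.035, 0, 0], [0, 0, -0.065, 0, 0], [0, 0, -0.1, 0, 0], [0, 0, -0.13, 0, 0], [-0.04, 0, -0.15, 0, 0], [-0.09, 0, -0.16, 0, 0], [-0.14, 0, -0.16, 0, 0], [-0.18, 0, -0.16, 0, 0], [-0.2, 0, -0.16, 0, 0], [-0.2, 0, -0.16, 0, 0], [-0.2, 0, -0.16, 0, 0]]

```text
t: 16.62
tool_pos: [0.548, -0.0227, 0.2425]
tool_rot: [0.737, 0.676, 0.001, 0.0]
wrist_force: [0.0, -0.5, 0.3]
opening: 0.0872
```

Run:
```python
from h import *
for n in ['scene','top','wrist']: snap(n,n+'10')
o=manip.get_obs(); print(o['t'],o['tool_pos'],o['wrist_force'],abs(o['qvel']).max())
s=cv2.imread('pics/scene10.png'); t=cv2.imread('pics/top10.png')[160:260,90:220]
cv2.imwrite('pics/c10.png',cv2.resize(t,None,fx=6,fy=6,interpolation=2))
```

```text
16.775 [ 0.54786176 -0.02268138  0.2418486 ] [0.18284176 0.21803199 0.15328728] 0.0059871299568370825
```

View pics/scene10.png

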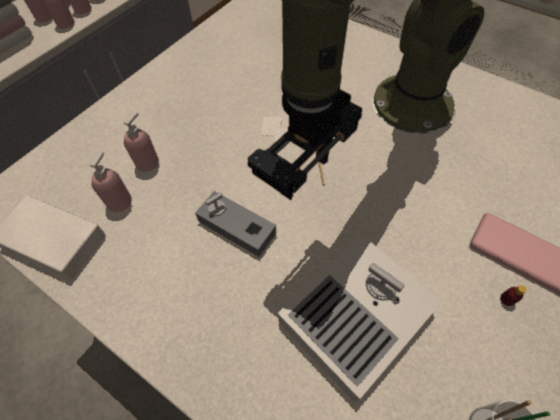

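View pics/c10.png

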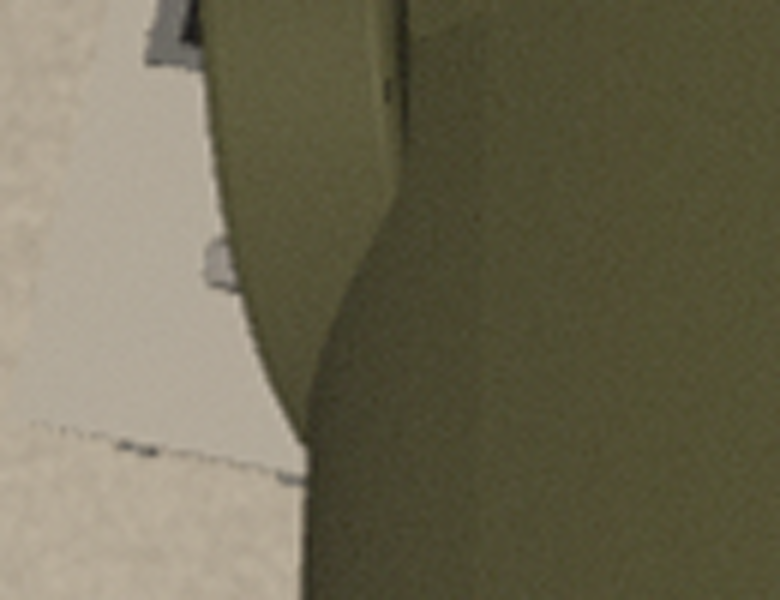

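View pics/wrist10.png

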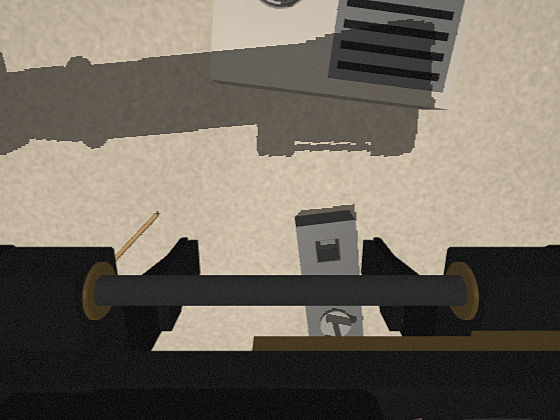

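The scene view shows the key upright in the lock at (385,277), and the small key still in the stand at (214,205). I'll zoom in on both the mark and the bar.

Run:
```python
from h import *
s=cv2.imread('pics/scene10.png')[245:325,335:435]
cv2.imwrite('pics/c11.png',cv2.convertScaleAbs(cv2.resize(s,None,fx=7,fy=7,interpolation=2),alpha=1.3))
for z in(.108,.118):print(z,[(proj('scene10',np.array([.565+k*.035*np.cos(1.45),.1748+k*.035*np.sin(1.45),z]))-[335,245])*7 for k in(-1,1)])
for n,a in(('stop',.17),('1.0',.37)):print(n,(proj('scene10',np.array([.565+.026*np.cos(a),.1748+.026*np.sin(a),.06]))-[335,245])*7)
```

```text
0.108 [array([253.01831437, 135.00353219]), array([478.41962315, 301.45990157])]
0.118 [array([259.94276483, 119.6221921 ]), array([488.30958344, 287.53335673])]
stop [297.73358656 365.73658527]
1.0 [316.59686252 371.76864868]
```

View pics/c11.png

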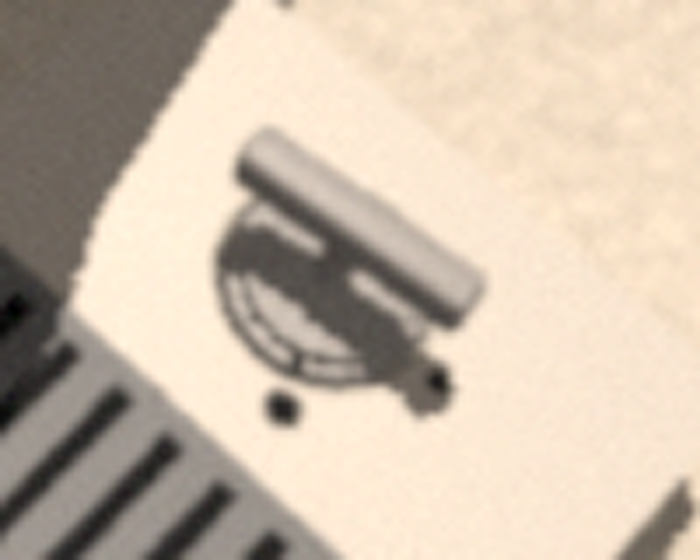

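The mark at (295,362) sits on the predicted stop position (298,366). The bar ends fit a fully home key, with the bar's top at 0.108 m. I'll hand in.

```bash
python3 -c "
from station import manip
print(manip.hand_in()); print(manip.get_obs()['t'])"
```

```text
the job is handed in; nothing more can be done
None
the job is handed in; nothing more can be done
```

The larger key is standing in the lock, the lock is turned to its stop, and the job is handed in. The hand-in gave no verdict, as expected.

I lifted the larger key from the stand and lowered it into the socket until it met a hard stop, about 20 N. I then turned it clockwise until the stop showed as a jump in moment to about 0.5 N m, let go and moved clear.

Last checks before hand-in, at about 17 s of the 42 s allowed:
- **Lock:** the ring's mark lined up with the large dot, about 1.2 rad. The two dots measured 1.19 rad apart.
- **Key seating:** the bar's position in the scene view fitted a key fully home and upright.
- **Small key:** it was still in its well in the stand.
- **Robot:** it stood clear with no contact force.

The top camera could not confirm any of this at the end, because the arm blocked its view of the lock. The only disagreement was that the wrist camera put the socket 1 to 2 mm from where the top view had. I corrected for this before inserting the key.

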